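# Find and release the latched key of the station

## Robot

A 6-joint arm with a two-finger parallel gripper is mounted at the origin on a cart in front of the work surface, level with it; the furniture and walls round the work are solid. World frame = base frame: x ahead of the robot, y to its left, z up, the work surface at z = 0. Lengths are in mm, angles in rad, forces in N, time in s.
With the tool pointing down it reaches from about 350 to 975 mm from the base axis. Payload 7.1 kg.
Tool frame: the origin (TCP) lies midway between the tips of the shut fingers; the grasp point (between the pads) lies 19 mm behind it (ctrl.hold_point_z is the distance from the TCP to the grasp point, in mm); x points along the fingers, y is the direction in which the jaws open and shut, and the axes are right-handed (so a half turn about x gives the same grasp; the last joint's range is limited). The gripper opens to 88 mm and grips with 3 to 60 N. Pads are 20 mm wide; open, the fingers measure 115 mm over their backs; the gripper's body (75 mm by 178 mm) begins 61 mm behind the grasp point.
Start: joints at [-1.164, 0.423, 1.63, -0, 1.089, -0.019], TCP at [258.171, -569.168, 222.675] pointing down, gripper open.
Joint ranges: [-3, 3], [-0.9, 2.11], [0.09, 2.58], [-1.31, 4.45], [0.11, 2.69], [-2.54, 2.54]. Speed limits (rad/s): [2.39, 2.39, 3.01, 3.14, 3.14, 3.14].

## Interface

Orientations are given as a rotation vector (axis times angle).
In Python, from workcell import ctrl, get_image, calibration gives the robot as it stands.
- The arm moves only by the tool move_arm, never from a script. Its argument "rows" is a list of rows, each a list of 5 numbers: the shift along the world's x, y, z in mm, then the turn about the world's z in rad, then the closure, from -1 (fully open) to 1 (shut). In form: [[tx, ty, tz, roll, jaw], ...]. A call has 1 to 12 rows; each row is the pose to reach, as a shift and turn from the pose measured when the call began; what a row does not reach only later rows make up. A row lasts 1/8 s, in which the tool goes at most 62.5 mm and 10.7 degrees, less where a joint would pass 70% of its speed; a pose out of reach is approached as far as the arm can. A call with a gripper value outside its range is refused whole. The fingers move at their own pace and stop on an object; the grip force is fixed at half the most. Time passes only in rows, so rows that repeat a pose let the fingers close. It gives the time, the measured TCP pose, the force and the opening at its end, in the units of the state.
- ctrl.get_obs(): the state, without advancing time (a new reading comes with each control period).
- get_image(name): name is "side" or "top" or "wrist"; returns the picture (384x512x3 uint8, blue, green, red); there is no depth.
- calibration(name): a dict with "fx", "fy", "cx", "cy" (pixels), "view" (4x4, takes a point from world to camera coordinates); the wrist camera has in their place "T_tool_cam" (4x4, takes a point from camera to tool coordinates, whose origin is the TCP and whose axes are the tool frame's). Camera axes: x right, y up, looking along -z (the intrinsics and any distortion apply to the point x, -y, -z); pixel columns grow to the right and rows downward; lengths in mm; the calibration is good to about 2 mm. A picture is of the moment at which its call begins: read the wrist's pose just before it. calibration takes no time and is no camera call.
- ctrl.close_job(): hands the job in, once; it reports no verdict.
The state is a dict: "t": time; "qpos": joint angles; "qvel": joint speeds; "joint_torque": joint torques, N m; "ee_pos": TCP position; "orientation": TCP orientation; "ft_force": force on the tool from outside, world axes, zero at the start; "moment": the same for the moment, N m; "width": finger opening in mm.
Only numpy, scipy, OpenCV 4.12 (cv2) and the standard library are available. Lean on these libraries where they do the work, as an engineer would, in place of code of your own. Each camera call takes 0.05 s, during which the arm holds its last target.

## Task

One of the four identical keys on the welding fixture's key station is still latched down from the last job. With the fingertips tap each key lightly, one at a time from left to right as you see them, so gently that no key that is up gets pushed in and the latched one stays latched; then press the latched key down to its stop and let it go, so that all four keys stand up. Nothing is to be picked up or moved: leave the loose things round the station where they are.

Things in the scene. Friction and masses are not known exactly. Their poses are not given: they have to be found in the camera images.
- station: Key station: low grey housing screwed to the table, 96 mm (x) by 236 mm (y), feet to 276 mm; bright cover 40 mm above the table. Origin: centre of its underside; y runs along the row of keys to the robot's left, x away from the robot (turned up to 0.35 rad). Keys at y = +75, +25, -25, -75 mm, x = 0. (Left of the table, at y = 0.55 to 0.61 m, stands a fixed screen 0.48 m high: pass over it.)
- key_a: One of the four identical plain grey keys (any place in the row; any of them may be the latched one). Origin: centre of its flat top face; axes as the station's. All keys: 36 mm (station x) by 28 mm (station y), 50 mm between centres. Top of a key that is up: 54 mm above the table; of the latched key: 48 mm.
- key_b: One of the four identical plain grey keys (any place in the row; any of them may be the latched one). Origin: centre of its flat top face; axes as the station's. All keys: travel is straight down to a stop, where the top is at 42 mm, 2 mm above the cover; 12 mm from up, 6 mm from latched.
- key_c: One of the four identical plain grey keys (any place in the row; any of them may be the latched one). Origin: centre of its flat top face; axes as the station's. A key that is up yields from about 2.5 N, 5 mm at about 3.5 N, and springs back when let go (it does not latch by hand).
- key_d: One of the four identical plain grey keys (any place in the row; any of them may be the latched one). Origin: centre of its flat top face; axes as the station's. The latched key does not yield below about 3.5 N; pressed on to its stop (5 to 6 N) its catch lets go and it springs fully up as the finger leaves.
- nut_m20: Bystander, loose on the table near the station: bright hexagon nut, 34x30x16 mm. Origin: centre of its underside. To be left where it is.
- bolt_m16: Bystander, loose on the table near the station: bright hexagon-head bolt lying down, 81 mm long, 28 mm high. Origin: centre of its underside. To be left where it is.
- gas_nozzle_1: Bystander, loose on the table near the station: cream-coloured tapered sleeve (welding torch nozzle) lying down, 68 mm long, 21 mm thick. Origin: centre of its underside. To be left where it is.
- bar_stock_2: Bystander, loose on the table near the station: short dark flat steel bar, 110x16x8 mm. Origin: centre of its underside. To be left where it is.
- antispatter_tin: Bystander, loose on the table near the station: round dark grey tin with lid, 74 mm across, 69 mm high. Origin: centre of its underside. To be left where it is.
- magnet_red: Bystander, loose on the table near the station: flat red-and-bright welding magnet with cut corners, 70x70x16 mm. Origin: centre of its underside. To be left where it is.

How it is judged (in metres and radians):
On the way, in this order (a step that is already met when the one before it is completed fails the run):
1. the first key from the left is tapped (felt with at least 0.3 N) (((contact force between the fingers and key_a above 0.3 N and y of key_a in the frame of station between 0.05 and 0.1 m) or (contact force between the fingers and key_b above 0.3 N and y of key_b in the frame of station between 0.05 and 0.1 m) or (contact force between the fingers and key_c above 0.3 N and y of key_c in the frame of station between 0.05 and 0.1 m) or (contact force between the fingers and key_d above 0.3 N and y of key_d in the frame of station between 0.05 and 0.1 m))), for 0.02 s.
2. the second key from the left is tapped (felt with at least 0.3 N) (((contact force between the fingers and key_a above 0.3 N and y of key_a in the frame of station between 0 and 0.05 m) or (contact force between the fingers and key_b above 0.3 N and y of key_b in the frame of station between 0 and 0.05 m) or (contact force between the fingers and key_c above 0.3 N and y of key_c in the frame of station between 0 and 0.05 m) or (contact force between the fingers and key_d above 0.3 N and y of key_d in the frame of station between 0 and 0.05 m))), for 0.02 s.
3. the third key from the left is tapped (felt with at least 0.3 N) (((contact force between the fingers and key_a above 0.3 N and y of key_a in the frame of station between -0.05 and 0 m) or (contact force between the fingers and key_b above 0.3 N and y of key_b in the frame of station between -0.05 and 0 m) or (contact force between the fingers and key_c above 0.3 N and y of key_c in the frame of station between -0.05 and 0 m) or (contact force between the fingers and key_d above 0.3 N and y of key_d in the frame of station between -0.05 and 0 m))), for 0.02 s.
4. the fourth key from the left is tapped (felt with at least 0.3 N) (((contact force between the fingers and key_a above 0.3 N and y of key_a in the frame of station between -0.1 and -0.05 m) or (contact force between the fingers and key_b above 0.3 N and y of key_b in the frame of station between -0.1 and -0.05 m) or (contact force between the fingers and key_c above 0.3 N and y of key_c in the frame of station between -0.1 and -0.05 m) or (contact force between the fingers and key_d above 0.3 N and y of key_d in the frame of station between -0.1 and -0.05 m))), for 0.02 s.
5. the fingers have left the keys and one key is still latched down (z of any of key_a, key_b, key_c, key_d in the frame of station below 0.0495 m and contact force between the fingers and key_a below 0.05 N and contact force between the fingers and key_b below 0.05 N and contact force between the fingers and key_c below 0.05 N and contact force between the fingers and key_d below 0.05 N), for 0.05 s.
6. after all four taps the latched key is pressed through and springs up: all four keys are up (z of each of key_a, key_b, key_c, key_d in the frame of station above 0.052 m), for 0.2 s.
At the end, for the whole second after the job is handed in: All four keys are fully up (tops within 2 mm of 54 mm above the table), and each loose thing lies within 20 mm of where it stood (all of step 6 and distance of each of nut_m20, bolt_m16, gas_nozzle_1, bar_stock_2, antispatter_tin, magnet_red from where it was at the start of the episode below 0.02 m); the robot touches nothing.
It fails at once if a key that was up is pushed in (more than 4.5 mm) while the latched key is still down (z of each of key_a, key_b in the frame of station below 0.0495 m or z of each of key_a, key_c in the frame of station below 0.0495 m or z of each of key_a, key_d in the frame of station below 0.0495 m or z of each of key_b, key_c in the frame of station below 0.0495 m or z of each of key_b, key_d in the frame of station below 0.0495 m or z of each of key_c, key_d in the frame of station below 0.0495 m).
It fails at once if a loose thing is shifted by more than 20 mm or lifted by more than 10 mm (distance of any of nut_m20, bolt_m16, gas_nozzle_1, bar_stock_2, antispatter_tin, magnet_red from where it was at the start of the episode above 0.02 m or height (world z) of any of nut_m20, bolt_m16, gas_nozzle_1, bar_stock_2, antispatter_tin, magnet_red above 0.01 m).
It also fails if it takes over 54 s, if anything falls off the work surface, if the arm or the gripper's body presses on something with over 40 N, if the wrist force passes 120 N, or if a joint passes its speed limit or range.

## Working session

There is one attempt and no reset: what is moved stays moved. The work goes in short steps, Python scripts to look and compute and a tool call to move; the robot and the scene stay as the last step left them, time stands still between calls to the robot, and variables do not carry over. Pictures are saved under pics/ and viewed, and the job is handed in when it is done.

Besides the shell and the picture viewer there is one more tool, called after "Emit:" by a JSON object that holds its "op" and its "data", one argument or row to a line. move_arm: Moves the arm, as the interface text tells. Its arguments: {"type":"object","properties":{"rows":{"type":"array"}},"required":["rows"]}

```bash
mkdir -p pics
python3 - <<'E'
from workcell import ctrl,get_image,calibration
import cv2,numpy as np
np.set_printoptions(precision=3,suppress=True)
print(ctrl.get_obs())
for n in("top","side"):
    cv2.imwrite(f"pics/{n}0.png",get_image(n)); print(n,calibration(n))
print(calibration("wrist"))
E
```

```text
{'t': 0.0, 'qpos': array([-1.164,  0.424,  1.631,  0.   ,  1.089, -0.019]), 'qvel': array([ 0.001, -0.001, -0.003, -0.001,  0.003, -0.   ]), 'joint_torque': array([  0.001, -54.462, -27.366,   0.064,   0.023,  -0.   ]), 'ee_pos': array([ 257.959, -568.682,  221.923]), 'orientation': array([ 1.987,  0.431, -1.987]), 'ft_force': array([-0.981, -0.289,  0.182]), 'moment': array([-0.065,  0.021, -0.045]), 'width': 87.82205620617945}
top {'fx': 462.22313801490236, 'fy': 462.22313801490236, 'cx': 258.05068146828586, 'cy': 190.83815408384152, 'view': array([[    0.018,    -1.   ,    -0.012,    22.609],
       [    0.989,     0.017,     0.146,  -578.195],
       [   -0.146,    -0.015,     0.989, -1135.579],
       [    0.   ,     0.   ,     0.   ,     1.   ]])}
side {'fx': 467.99503231179995, 'fy': 467.99503231179995, 'cx': 265.077270622586, 'cy': 184.80201207187505, 'view': array([[    0.779,     0.627,     0.009,  -443.706],
       [   -0.553,     0.681,     0.48 ,   260.726],
       [    0.295,    -0.379,     0.877, -1249.809],
       [    0.   ,     0.   ,     0.   ,     1.   ]])}
{'fx': 265.3571045943204, 'fy': 265.3571045943204, 'cx': 262.48639605652744, 'cy': 189.26418432267954, 'T_tool_cam': array([[  -0.001,    0.269,   -0.963, -162.62 ],
       [   1.   ,    0.   ,   -0.001,    0.279],
       [  -0.   ,   -0.963,   -0.269,  -72.799],
       [   0.   ,    0.   ,    0.   ,    1.   ]])}
```

View pics/top0.png

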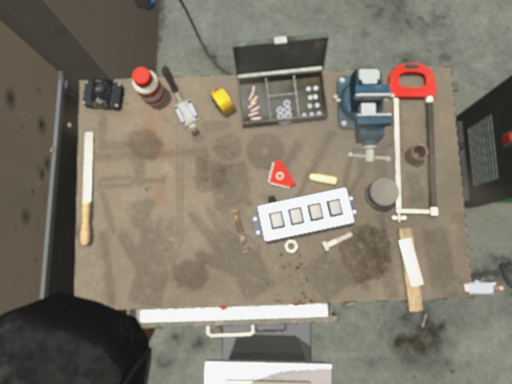

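View pics/side0.png

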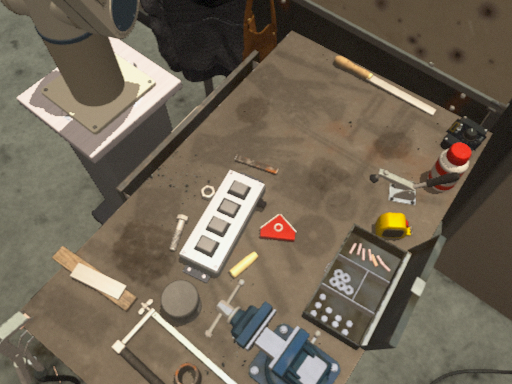

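Run:
```python
import cv2,numpy as np
a=cv2.imread("pics/top0.png")[180:252,240:368]; b=cv2.imread("pics/side0.png")[160:285,170:275]
cv2.imwrite("pics/topz.png",cv2.resize(a,None,fx=6,fy=6,interpolation=cv2.INTER_CUBIC))
cv2.imwrite("pics/sidez.png",cv2.resize(b,None,fx=4.8,fy=4.8,interpolation=cv2.INTER_CUBIC))
```

```text
(no output)
```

View pics/topz.png

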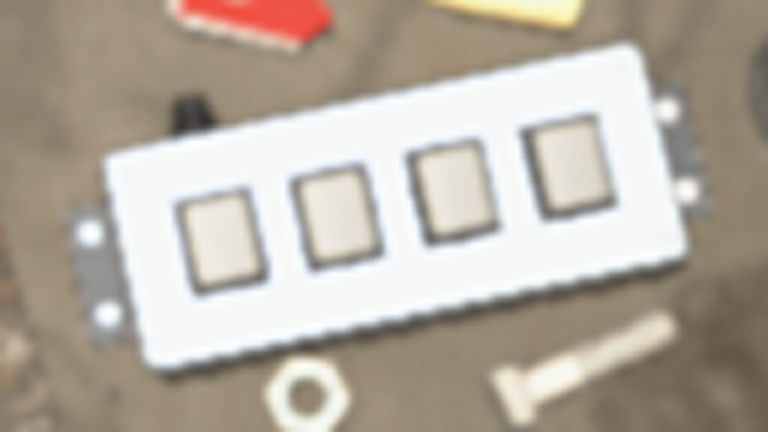

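View pics/sidez.png

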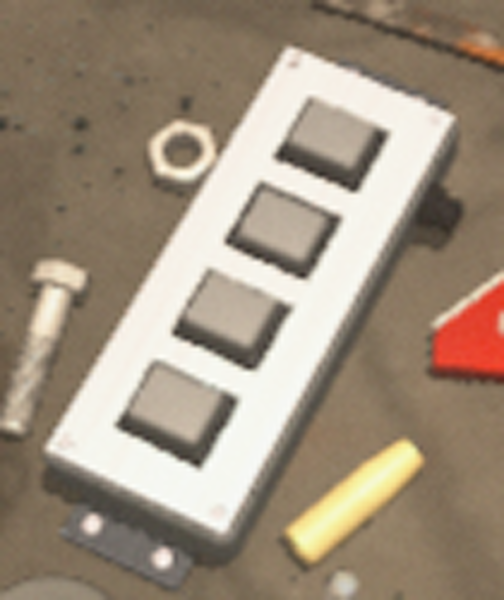

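The zooms show the station with four keys. The cover corners in the top view are at about (258,206), (346,188), (355,223) and (266,242). The nut and bolt lie on the robot's side, with the magnet and nozzle beyond.

```bash
cat > h.py <<'E'
from workcell import ctrl,get_image,calibration
import cv2,numpy as np
from scipy.spatial.transform import Rotation as R
from scipy.optimize import least_squares
np.set_printoptions(precision=2,suppress=True)
def cam(n,obs=None):
    c=calibration(n)
    if n=="wrist":
        T=np.eye(4);T[:3,:3]=R.from_rotvec(obs["orientation"]).as_matrix();T[:3,3]=obs["ee_pos"]
        V=np.linalg.inv(T@np.array(c["T_tool_cam"]))
    else: V=np.array(c["view"])
    return c,V
def proj(cv,P):
    c,V=cv;p=np.atleast_2d(P)@V[:3,:3].T+V[:3,3]
    return np.c_[c["cx"]+c["fx"]*p[:,0]/-p[:,2],c["cy"]-c["fy"]*p[:,1]/-p[:,2]]
def st(p,L): # x,y,yaw ; station local points
    L=np.atleast_2d(L);c,s=np.cos(p[2]),np.sin(p[2])
    return np.c_[p[0]+c*L[:,0]-s*L[:,1],p[1]+s*L[:,0]+c*L[:,1],L[:,2]]
COV=np.array([[48,118,40],[48,-118,40],[-48,-118,40],[-48,118,40]],float)
E
python3 - <<'E'
from h import *
t=np.array([[106,156],[638,42],[688,258],[155,370]])/6+[240,180]
# side: order far-left,far-right,near-right,near-left
s=np.array([[457,117],[228,540],[47,455],[286,45]])/4.8+[170,160]
ct,cs=cam("top"),cam("side")
for nm,l in(("top",[(ct,t)]),("side",[(cs,s)]),("both",[(ct,t),(cs,s)])):
    f=lambda p:np.concatenate([(proj(c,st(p,COV))-q).ravel() for c,q in l])
    r=least_squares(f,[550,-60,.2]);print(nm,r.x,np.round(r.fun,1))
p=r.x
for z in(54,48): print(st(p,[[0,y,z] for y in(75,25,-25,-75)]))
for y in(75,25,-25,-75):
  print(y,*[(proj(cs,st(p,[[0,y,z]]))[0]-[170,160])*4.8 for z in(54,48)],*[(proj(ct,st(p,[[0,y,z]]))[0]-[240,180])*6 for z in(54,48)])
E
```

```text
top [520.17 -90.17   0.23] [-1.  -0.5  0.8 -0.7  1.4  0.1 -1.2  1. ]
side [526.02 -89.97   0.24] [ 1.5 -1.   0.8  1.5 -1.9  0.3 -0.3 -1.5]
both [523.4  -89.94   0.23] [-1.1 -1.4  0.5 -2.2  1.4 -1.6 -1.1  0.   0.8 -1.5 -0.4  0.7 -3.  -0.6
 -0.9 -2.1]
[[ 505.95  -17.     54.  ]
 [ 517.59  -65.63   54.  ]
 [ 529.22 -114.26   54.  ]
 [ 540.86 -162.88   54.  ]]
[[ 505.95  -17.     48.  ]
 [ 517.59  -65.63   48.  ]
 [ 529.22 -114.26   48.  ]
 [ 540.86 -162.88   48.  ]]
75 [328.54 129.27] [329.06 135.37] [224.24 233.34] [223.82 234.57]
25 [278.93 216.19] [279.72 221.97] [341.23 207.52] [340.21 208.89]
-25 [227.16 306.89] [228.24 312.32] [458.01 181.75] [456.4  183.24]
-75 [173.09 401.62] [174.48 406.67] [574.6  156.02] [572.39 157.64]
```

Run:
```python
from h import *
o=ctrl.get_obs();print(R.from_rotvec(o["orientation"]).as_matrix(),o["qpos"])
# noise: get_image costs .05s
for i in range(5):
    get_image("wrist");o=ctrl.get_obs();print(o["t"],o["ee_pos"],o["ft_force"])
```

```text
[[-0.    0.41 -0.91]
 [ 0.   -0.91 -0.41]
 [-1.   -0.   -0.  ]] [-1.16  0.42  1.63  0.    1.09 -0.02]
0.15 [ 258.01 -568.8   222.09] [-0.11  0.85 -1.11]
0.2 [ 258.04 -568.89  222.2 ] [ 0.47  0.08 -0.3 ]
0.25 [ 258.05 -568.93  222.29] [0.91 0.89 0.05]
0.3 [ 258.09 -569.02  222.39] [-0.45 -1.02 -0.58]
0.35 [ 258.12 -569.05  222.49] [-0.52 -0.68 -0.21]
```

Emit:
{"op": "move_arm", "data": {
  "rows": [
    [22,40,0,0.11,1],
    [44,80,0,0.22,1],
    [66,120,0,0.34,1],
    [90,160,0,0.46,1],
    [113,202,-10,0.58,1],
    [136,244,-20,0.7,1],
    [159,286,-30,0.82,1],
    [182,328,-40,0.94,1],
    [205,370,-50,1.06,1],
    [228,412,-60,1.18,1],
    [250,450,-65,1.3,1],
    [265,479,-70,1.38,1]
  ]
}}

```text
t: 1.85
ee_pos: [524.1, -88.4, 152.4]
orientation: [1.031, 1.313, -1.031]
ft_force: [0.2, -0.7, 0.1]
width: 0.4
```

Run:
```python
from h import *
get_image("side")
o=ctrl.get_obs();im=get_image("wrist");print(o["t"],o["ee_pos"],o["ft_force"],o["width"]);np.save("w1.npy",np.r_[o["ee_pos"],o["orientation"]])
print(R.from_rotvec(o["orientation"]).as_matrix())
cv2.imwrite("pics/w1.png",im);print(calibration("wrist").keys())
```

```text
1.9 [525.14 -86.18 151.96] [0.98 1.46 0.16] 0.48817626571582884
[[ 0.    0.97  0.24]
 [ 0.    0.24 -0.97]
 [-1.    0.   -0.  ]]
dict_keys(['fx', 'fy', 'cx', 'cy', 'T_tool_cam'])
```

View pics/w1.png

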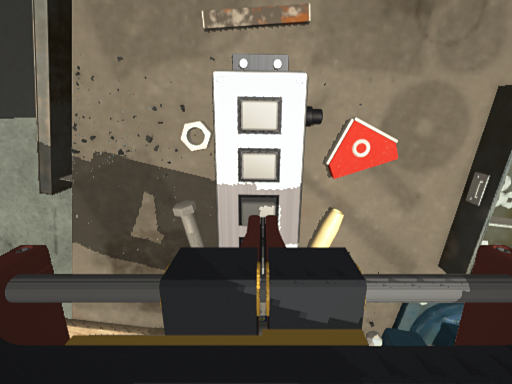

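The wrist view shows the first key at (260,115), the second at (260,165), and the third partly hidden by the fingers. The cover's left-end corners are at (214,72) and (306,72).

Run:
```python
from h import *
w=np.load("w1.npy");c=cam("wrist",dict(ee_pos=w[:3],orientation=w[3:]))
L=np.array([[48,118,40],[-48,118,40]]);q=np.array([[306,72],[214,72]])
f=lambda p:np.r_[(proj(c,st(p,L))-q).ravel(),(p[2]-.232)*100]
r=least_squares(f,[523,-90,.23]);p=r.x;print(p,r.fun)
for y in(75,25,-25,-75): print(y,*[proj(c,st(p,[[x,y+d,z] for x in(-18,18) for d in(14,-14)])).round(1).tolist() for z in(54,48)])
im=cv2.imread("pics/w1.png")[60:250,190:330];cv2.imwrite("pics/w1z.png",cv2.resize(im,None,fx=3.1,fy=3.1,interpolation=cv2.INTER_CUBIC))
```

```text
[522.73 -92.37   0.24] [ 4.18  0.58 -4.18 -0.19  0.4 ]
75 [[240.5, 103.3], [241.0, 133.8], [279.0, 103.6], [278.3, 134.1]] [[241.0, 103.6], [241.5, 133.4], [278.6, 103.8], [278.0, 133.6]]
25 [[241.3, 156.6], [241.7, 184.1], [277.8, 156.8], [277.2, 184.3]] [[241.8, 155.7], [242.2, 182.6], [277.5, 155.9], [276.9, 182.8]]
-25 [[242.0, 204.6], [242.4, 229.5], [276.7, 204.8], [276.2, 229.7]] [[242.4, 202.7], [242.8, 227.2], [276.4, 203.0], [275.9, 227.4]]
-75 [[242.7, 248.1], [243.0, 270.8], [275.8, 248.3], [275.3, 271.0]] [[243.0, 245.5], [243.4, 267.8], [275.5, 245.7], [275.0, 268.0]]
```

View pics/w1z.png

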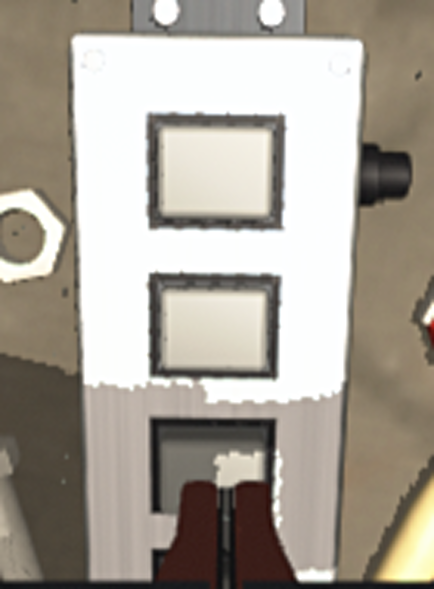

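Run:
```python
from h import *
w=np.load("w1.npy");c=cam("wrist",dict(ee_pos=w[:3],orientation=w[3:]))
print(proj(c,w[:3]), np.linalg.inv(c[1])[:3])
# fit with free cam scale f and z offset
L=np.array([[48,118,40],[-48,118,40],[0,75,54],[0,25,54]]);q=np.array([[307,72],[213.3,72],[259.8,114.7],[260,164.2]])
def f(p):
    c2=(dict(c[0]),c[1]); 
    c2[0]["fx"]=c2[0]["fy"]=c[0]["fx"]*p[3]
    return np.r_[(proj(c2,st(p,L))-q).ravel(),(p[2]-.232)*100]
r=least_squares(f,[523,-90,.23,1]);print(r.x,r.fun)
c2=cam("side");c1=cam("top")
for s in c1,c2: print(proj(s,ctrl.get_obs()["ee_pos"]))
cv2.imwrite("pics/s1.png",get_image("side"));cv2.imwrite("pics/t1.png",get_image("top"))
```

```text
[[263.77 229.32]] [[  0.97  -0.23  -0.07 506.43]
 [  0.24   0.93   0.26 -15.32]
 [  0.    -0.27   0.96 314.64]]
[520.68 -83.77   0.24   0.92] [-0.03  0.15  0.09 -0.52  0.15  0.6  -0.21 -0.25  0.46]
[[309.59 207.82]]
[[220.3  192.86]]
```

View pics/s1.png

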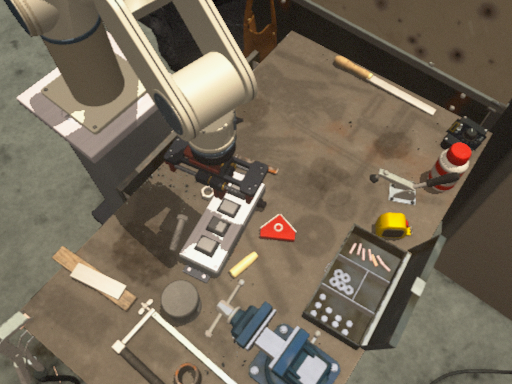

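Run:
```python
import cv2
a=cv2.imread("pics/s1.png")[140:290,150:300]; b=cv2.imread("pics/t1.png")[160:260,230:370]
cv2.imwrite("pics/s1z.png",cv2.resize(a,None,fx=4,fy=4,interpolation=cv2.INTER_CUBIC))
cv2.imwrite("pics/t1z.png",cv2.resize(b,None,fx=5,fy=5,interpolation=cv2.INTER_CUBIC))
```

```text
(no output)
```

View pics/s1z.png

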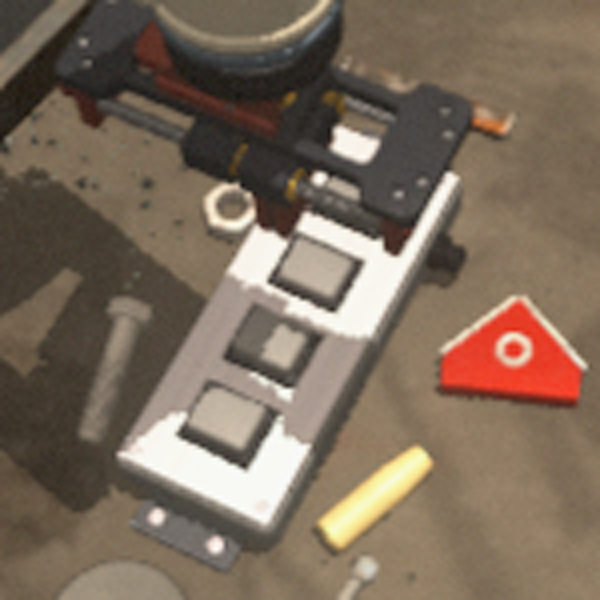

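View pics/t1z.png

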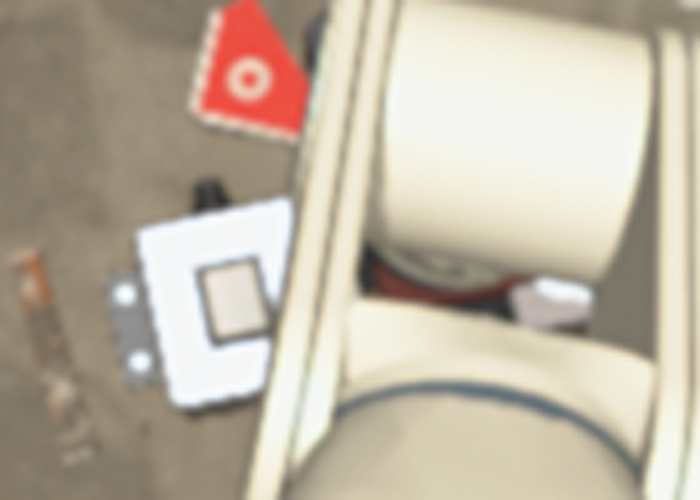

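Run:
```python
from h import *
o=ctrl.get_obs();print(o["t"],o["ee_pos"],o["ft_force"],R.from_rotvec(o["orientation"]).as_matrix()[0,1:])
```

```text
2.05 [523.   -89.89 152.4 ] [-0.78 -0.29  0.11] [0.97 0.23]
```

Emit:
{"op": "move_arm", "data": {
  "rows": [
    [-8,36,-20,0,1],
    [-17,73,-45,0,1],
    [-17,73,-70,0,1],
    [-17,73,-70,0,1],
    [-17,73,-70,0,1],
    [-17,73,-70,0,1]
  ]
}}

```text
t: 2.8
ee_pos: [506.8, -17.6, 83.5]
orientation: [1.035, 1.31, -1.035]
ft_force: [-0.0, 0.0, 0.2]
width: 0.9
```

Run:
```python
from h import *
o=ctrl.get_obs();im=get_image("wrist");print(o["t"],o["ee_pos"],o["ft_force"]);np.save("w2.npy",np.r_[o["ee_pos"],o["orientation"]])
cv2.imwrite("pics/w2.png",im);cv2.imwrite("pics/s2.png",cv2.resize(get_image("side")[140:290,150:300],None,fx=4,fy=4,interpolation=cv2.INTER_CUBIC))
c=cam("wrist",o);print(proj(c,o["ee_pos"]))
```

```text
2.8 [506.83 -17.63  83.49] [-0.05  0.04  0.25]
[[263.76 229.31]]
```

View pics/w2.png

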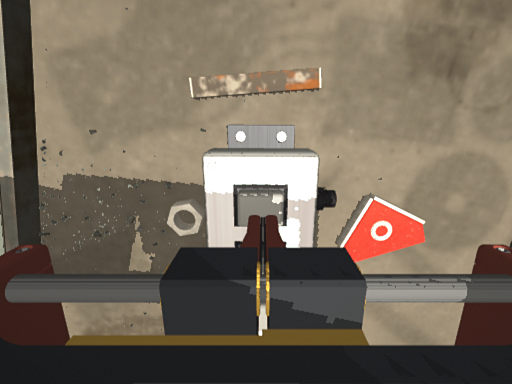

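View pics/s2.png

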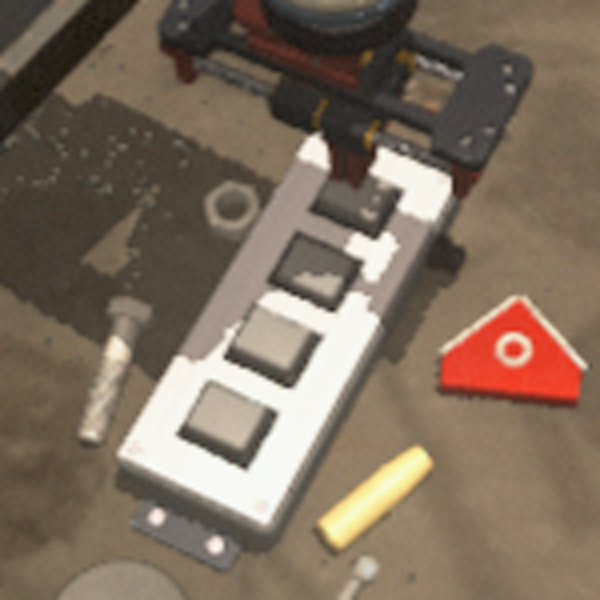

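Run:
```python
from h import *
w=np.load("w2.npy");c=cam("wrist",dict(ee_pos=w[:3],orientation=w[3:]))
for p in([523.4,-90,.232],[520.7,-84,.238]):
  print(proj(c,st(p,[[48,118,40],[-48,118,40],[18,89,54],[-18,89,54],[-18,61,54],[0,75,54]])).round(1).tolist())
print(proj(c,np.r_[w[:2],54]))
im=cv2.imread("pics/w2.png")[110:260,180:340];cv2.imwrite("pics/w2z.png",cv2.resize(im,None,fx=4,fy=4,interpolation=cv2.INTER_CUBIC))
```

```text
[[324.6, 154.3], [201.2, 154.1], [286.7, 195.1], [239.1, 195.1], [239.9, 229.2], [262.8, 212.5]]
[[322.6, 145.6], [198.2, 146.1], [284.5, 186.8], [236.5, 187.0], [237.6, 221.7], [260.6, 204.5]]
[[263.51 213.4 ]]
```

View pics/w2z.png

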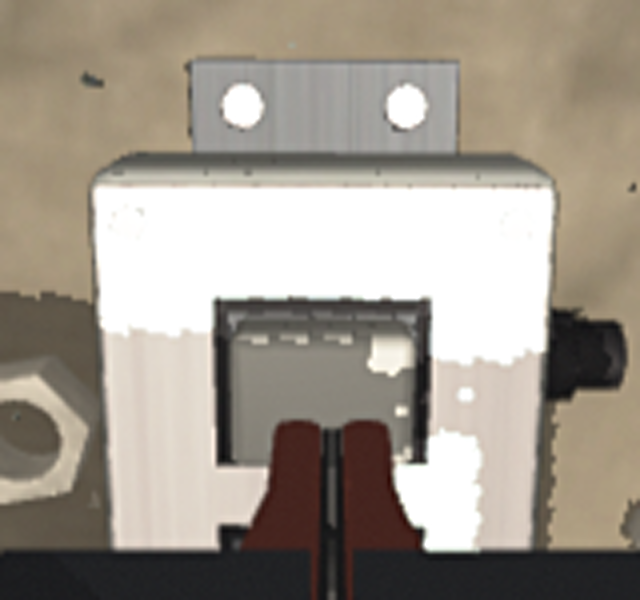

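Emit:
{"op": "move_arm", "data": {
  "rows": [
    [-2,1,-14,0,1],
    [-2,1,-26,0,1],
    [-2,1,-26,0,1],
    [-2,1,-26,0,1],
    [-2,1,-26,0,1]
  ]
}}

```text
t: 3.52
ee_pos: [504.8, -16.3, 57.4]
orientation: [1.035, 1.31, -1.034]
ft_force: [-0.1, -0.3, 1.1]
width: 0.4
```

Emit:
{"op": "move_arm", "data": {
  "rows": [
    [0,0,-1,0,1],
    [0,0,-2,0,1],
    [0,0,-2,0,1],
    [0,0,-2,0,1]
  ]
}}

```text
t: 4.03
ee_pos: [504.8, -16.3, 55.4]
orientation: [1.035, 1.31, -1.034]
ft_force: [0.8, 0.1, -0.2]
width: 0.5
```

Emit:
{"op": "move_arm", "data": {
  "rows": [
    [0,0,-1,0,1],
    [0,0,-2,0,1],
    [0,0,-2,0,1],
    [0,0,-2,0,1]
  ]
}}

```text
t: 4.53
ee_pos: [504.9, -16.3, 53.5]
orientation: [1.035, 1.31, -1.034]
ft_force: [-0.6, 0.2, 1.4]
width: 0.5
```

Emit:
{"op": "move_arm", "data": {
  "rows": [
    [0,0,-1,0,1],
    [0,0,-1,0,1],
    [0,0,-1,0,1]
  ]
}}

```text
t: 4.9
ee_pos: [504.9, -16.3, 52.5]
orientation: [1.035, 1.31, -1.034]
ft_force: [-0.0, -1.0, 1.5]
width: 0.7
```

Run:
```python
from h import *
f=[]
for i in range(3):
    o=ctrl.get_obs();f.append(np.r_[o["ee_pos"],o["ft_force"]]);im=get_image("wrist")
f=np.array(f);print(f,f.mean(0),o["t"])
cv2.imwrite("pics/w3.png",im)
```

```text
[[504.92 -16.33  52.5   -0.02  -0.97   1.53]
 [504.95 -16.34  52.54  -1.18  -0.3    2.53]
 [504.96 -16.35  52.52  -1.32   0.38   1.57]] [504.95 -16.34  52.52  -0.84  -0.29   1.88] 5.0
```

Emit:
{"op": "move_arm", "data": {
  "rows": [
    [0,0,8,0,1],
    [0,0,14,0,1],
    [5,-24,14,0,1],
    [11.6,-48.6,14,0,1],
    [11.6,-48.6,10,0,1],
    [11.6,-48.6,5,0,1],
    [11.6,-48.6,3,0,1],
    [11.6,-48.6,3,0,1],
    [11.6,-48.6,3,0,1]
  ]
}}

```text
t: 6.18
ee_pos: [516.5, -64.6, 55.5]
orientation: [1.035, 1.31, -1.034]
ft_force: [0.4, -0.3, -0.4]
width: 0.2
```

Run:
```python
from h import *
o=ctrl.get_obs();im=get_image("wrist")[110:260,180:340];print(o["ee_pos"],o["ft_force"])
im=np.hstack([im,cv2.imread("pics/w3.png")[110:260,180:340]])
cv2.imwrite("pics/w4.png",cv2.resize(im,None,fx=2.5,fy=2.5,interpolation=cv2.INTER_CUBIC))
```

```text
[516.5  -64.58  55.55] [ 0.39 -0.33 -0.45]
```

View pics/w4.png

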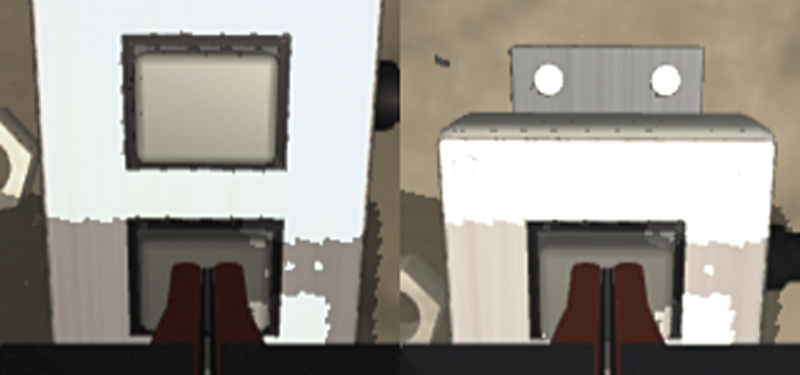

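The tips sit centred over key 2 (tips at about column 206, key at 206 in the left panel), a couple of mm towards -y. That is close enough.

Emit:
{"op": "move_arm", "data": {
  "rows": [
    [0,1,-1,0,1],
    [0,2,-2,0,1],
    [0,2,-3,0,1],
    [0,2,-3,0,1],
    [0,2,-3,0,1]
  ]
}}

```text
t: 6.85
ee_pos: [516.6, -62.7, 52.6]
orientation: [1.035, 1.31, -1.034]
ft_force: [-0.8, -0.5, 0.8]
width: 0.5
```

```bash
cat > r.py <<'E'
from h import *
f=[]
for i in range(4):
    o=ctrl.get_obs();f.append(np.r_[o["ee_pos"],o["ft_force"]]);im=get_image("wrist")
f=np.array(f);print(f[:,[2,5]],f.mean(0),o["t"])
E
python3 r.py
```

```text
[[52.57  0.78]
 [52.6   0.26]
 [52.61 -0.63]
 [52.6  -0.11]] [516.59 -62.72  52.59  -0.27  -0.08   0.08] 7.0
```

Emit:
{"op": "move_arm", "data": {
  "rows": [
    [0,0,-1,0,1],
    [0,0,-1,0,1],
    [0,0,-1,0,1]
  ]
}}

```text
t: 7.42
ee_pos: [516.5, -62.7, 51.6]
orientation: [1.035, 1.31, -1.034]
ft_force: [0.2, 0.1, -0.0]
width: 0.3
```

```bash
python3 r.py
```

```text
[[51.57 -0.01]
 [51.61  0.2 ]
 [51.61  0.14]
 [51.62 -0.09]] [516.59 -62.71  51.6    0.17   0.22   0.06] 7.575
```

No contact at 51.6, so key 2 is probably the latched one. I'll go down carefully to about 48.

Emit:
{"op": "move_arm", "data": {
  "rows": [
    [0,0,-1,0,1],
    [0,0,-2,0,1],
    [0,0,-3,0,1],
    [0,0,-3,0,1],
    [0,0,-3,0,1]
  ]
}}

```text
t: 8.25
ee_pos: [516.6, -62.7, 48.6]
orientation: [1.035, 1.31, -1.034]
ft_force: [0.2, -0.0, 0.8]
width: 0.4
```

```bash
python3 r.py
```

```text
[[48.6   0.8 ]
 [48.61 -0.1 ]
 [48.61 -0.66]
 [48.63  0.57]] [516.59 -62.71  48.62   0.21  -0.29   0.15] 8.4
```

Emit:
{"op": "move_arm", "data": {
  "rows": [
    [0,0,-1,0,1],
    [0,0,-1,0,1],
    [0,0,-1,0,1]
  ]
}}

```text
t: 8.82
ee_pos: [516.6, -62.7, 47.7]
orientation: [1.035, 1.31, -1.034]
ft_force: [-1.7, 0.6, 2.5]
width: 0.6
```

```bash
python3 r.py
```

```text
[[47.74  2.54]
 [47.73  3.35]
 [47.73  4.26]
 [47.69  3.62]] [516.63 -62.71  47.72  -1.06   0.24   3.44] 8.975
```

Key 2 is at 48 mm and pushes back with 3.4 N, so it is the latched one and has been tapped. On to key 3.

Emit:
{"op": "move_arm", "data": {
  "rows": [
    [0,0,8,0,1],
    [0,0,16,0,1],
    [0,0,18,0,1],
    [5,-24,18,0,1],
    [11.6,-48.6,18,0,1],
    [11.6,-48.6,12,0,1],
    [11.6,-48.6,8,0,1],
    [11.6,-48.6,8,0,1],
    [11.6,-48.6,8,0,1]
  ]
}}

```text
t: 10.15
ee_pos: [528.0, -110.7, 55.6]
orientation: [1.034, 1.31, -1.033]
ft_force: [-0.5, -0.2, 0.3]
width: 0.6
```

Run:
```python
from h import *
o=ctrl.get_obs();im=get_image("wrist")[110:260,180:340];print(o["ee_pos"],o["ft_force"])
b=cv2.resize(get_image("side")[160:285,170:275],None,fx=4,fy=4,interpolation=cv2.INTER_CUBIC)
a=cv2.resize(im,None,fx=2.3,fy=2.3);a=cv2.copyMakeBorder(a,0,500-a.shape[0],0,0,0)
cv2.imwrite("pics/w5.png",np.hstack([a,b]))
```

```text
[ 528.03 -110.69   55.59] [-0.54 -0.19  0.29]
```

View pics/w5.png

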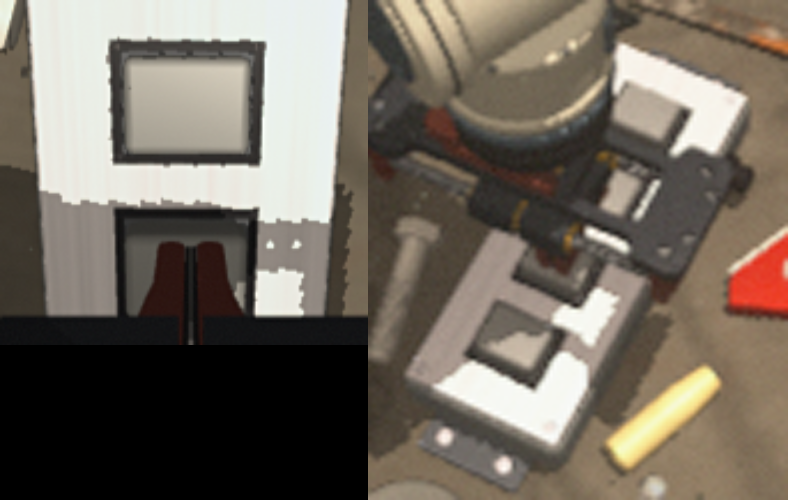

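The tips are centred over key 3 (column 189 against about 186). Key 2 above it shows the wider dark gap of a latched key.

Emit:
{"op": "move_arm", "data": {
  "rows": [
    [0,0,-1,0,1],
    [0,0,-2,0,1],
    [0,0,-3,0,1],
    [0,0,-3,0,1],
    [0,0,-3,0,1]
  ]
}}

```text
t: 10.88
ee_pos: [528.3, -110.8, 52.8]
orientation: [1.035, 1.31, -1.033]
ft_force: [0.7, 2.7, 3.0]
width: 0.2
```

```bash
python3 r.py
```

```text
[[52.85  3.  ]
 [52.83  2.73]
 [52.83  2.69]
 [52.84  2.38]] [ 528.35 -110.85   52.84    0.08    2.33    2.7 ] 11.025
```

Emit:
{"op": "move_arm", "data": {
  "rows": [
    [0,0,8,0,1],
    [0,0,14,0,1],
    [5,-24,14,0,1],
    [11.6,-48.6,14,0,1],
    [11.6,-48.6,10,0,1],
    [11.6,-48.6,5,0,1],
    [11.6,-48.6,3,0,1],
    [11.6,-48.6,3,0,1],
    [11.6,-48.6,3,0,1]
  ]
}}

```text
t: 12.2
ee_pos: [539.9, -159.1, 55.8]
orientation: [1.034, 1.31, -1.033]
ft_force: [-0.7, -0.8, -0.0]
width: 0.5
```

Run:
```python
from h import *
o=ctrl.get_obs();im=get_image("wrist")[110:260,180:340];print(o["ee_pos"],o["ft_force"])
cv2.imwrite("pics/w6.png",cv2.resize(im,None,fx=3,fy=3))
```

```text
[ 539.93 -159.13   55.84] [-0.69 -0.81 -0.05]
```

View pics/w6.png

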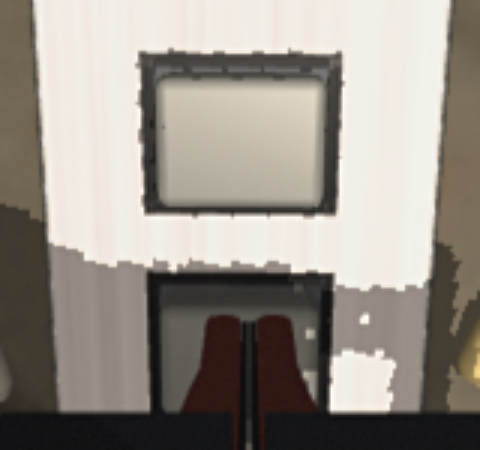

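The tips are over key 4 (column 250 against key centre of about 242). Now I'll tap it.

Emit:
{"op": "move_arm", "data": {
  "rows": [
    [-1,0,-1,0,1],
    [-2,0,-2,0,1],
    [-2,0,-3,0,1],
    [-2,0,-3,0,1],
    [-2,0,-3,0,1]
  ]
}}

```text
t: 12.88
ee_pos: [538.3, -159.3, 53.1]
orientation: [1.034, 1.309, -1.032]
ft_force: [1.3, 1.1, 2.0]
width: 0.2
```

```bash
python3 r.py
```

```text
[[53.07  1.99]
 [53.1   2.38]
 [53.06  3.57]
 [53.05  1.9 ]] [ 538.32 -159.28   53.07    1.66    1.1     2.46] 13.025
```

Key 4 answered with 2.5 N. Now I'll lift, return over key 2 and hover.

Emit:
{"op": "move_arm", "data": {
  "rows": [
    [0,0,8,0,1],
    [0,0,16,0,1],
    [-5,24,16,0,1],
    [-13,60,16,0,1],
    [-22,96.6,16,0,1],
    [-22,96.6,10,0,1],
    [-22,96.6,5,0,1],
    [-22,96.6,3,0,1],
    [-22,96.6,3,0,1],
    [-22,96.6,3,0,1]
  ]
}}

```text
t: 14.32
ee_pos: [516.4, -63.2, 56.0]
orientation: [1.035, 1.309, -1.033]
ft_force: [-0.5, 0.2, 0.4]
width: 1.1
```

Run:
```python
from h import *
o=ctrl.get_obs();im=get_image("wrist")[110:260,180:340];print(o["ee_pos"],o["ft_force"])
cv2.imwrite("pics/w7.png",cv2.resize(im,None,fx=3,fy=3))
```

```text
[516.39 -63.22  56.02] [-0.54  0.15  0.38]
```

View pics/w7.png

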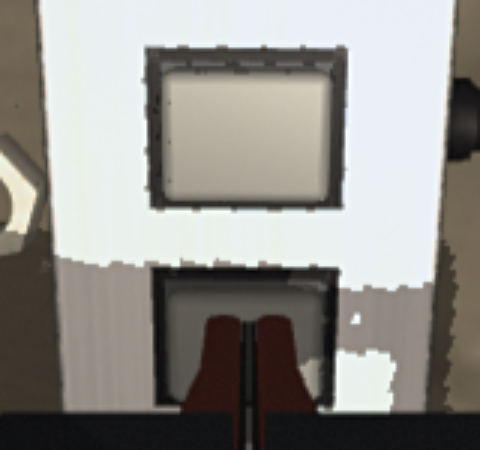

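The tips are centred over key 2. I'll press it down, first to 43.

Emit:
{"op": "move_arm", "data": {
  "rows": [
    [0,0,-4,0,1],
    [0,0,-8,0,1],
    [0,0,-10,0,1],
    [0,0,-12,0,1],
    [0,0,-13,0,1],
    [0,0,-13,0,1],
    [0,0,-13,0,1]
  ]
}}

```text
t: 15.25
ee_pos: [516.5, -63.1, 43.2]
orientation: [1.035, 1.309, -1.033]
ft_force: [0.1, -0.5, 5.0]
width: 0.4
```

```bash
python3 r.py
```

```text
[[43.21  4.98]
 [43.21  4.56]
 [43.2   5.31]
 [43.2   5.02]] [516.51 -63.14  43.2   -0.52  -0.82   4.97] 15.4
```

Emit:
{"op": "move_arm", "data": {
  "rows": [
    [0,0,-1,0,1],
    [0,0,-1.8,0,1],
    [0,0,-1.8,0,1],
    [0,0,-1.8,0,1]
  ]
}}

```text
t: 15.95
ee_pos: [516.5, -63.1, 42.2]
orientation: [1.035, 1.309, -1.033]
ft_force: [-3.3, -0.5, 15.2]
width: 0.7
```

```bash
python3 r.py
```

```text
[[42.18 15.21]
 [42.21 15.85]
 [42.21 15.08]
 [42.23 15.58]] [516.54 -63.16  42.21  -3.45  -0.13  15.43] 16.1
```

At the stop: 15 N at 42.2 mm. I'll release, rise straight up, then clear the view.

Emit:
{"op": "move_arm", "data": {
  "rows": [
    [0,0,8,0,1],
    [0,0,20,0,1],
    [0,0,45,0,1],
    [0,0,80,0,1],
    [0,-40,130,0,1],
    [0,-80,160,0,1],
    [-30,-130,160,0,1],
    [-60,-190,160,0,1],
    [-90,-240,160,0,1],
    [-90,-240,160,0,1],
    [-90,-240,160,0,1],
    [-90,-240,160,0,1]
  ]
}}

```text
t: 17.65
ee_pos: [427.1, -302.0, 202.2]
orientation: [1.034, 1.31, -1.031]
ft_force: [-0.5, -1.2, 0.2]
width: 0.9
```

Run:
```python
from h import *
o=ctrl.get_obs();print(o["t"],o["ee_pos"],o["ft_force"])
cv2.imwrite("pics/w8.png",get_image("wrist"))
s=get_image("side");t=get_image("top")
cv2.imwrite("pics/s8.png",cv2.resize(s[160:285,170:275],None,fx=4.8,fy=4.8,interpolation=cv2.INTER_CUBIC))
cv2.imwrite("pics/t8.png",cv2.resize(t[140:260,225:405],None,fx=4,fy=4,interpolation=cv2.INTER_CUBIC))
```

```text
17.65 [ 427.06 -301.99  202.15] [-0.46 -1.24  0.17]
```

View pics/s8.png

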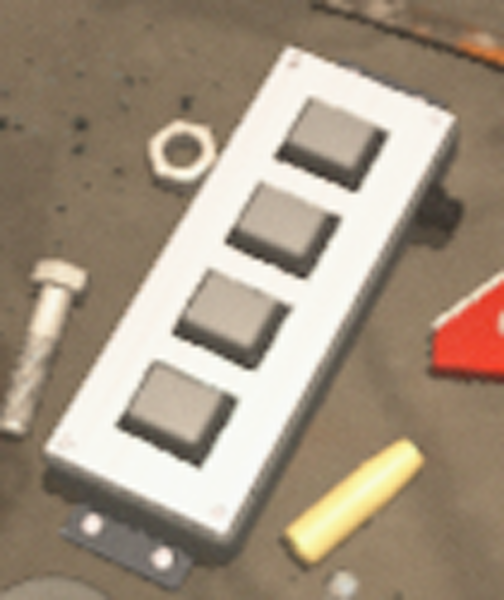

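View pics/t8.png

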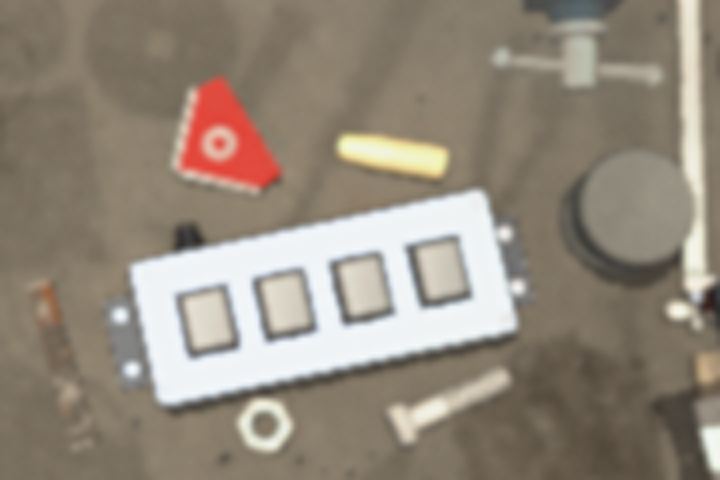

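View pics/w8.png

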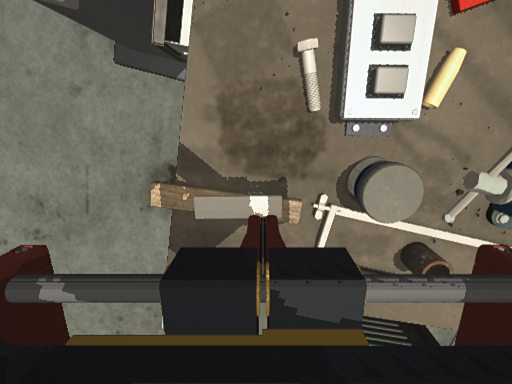

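Nothing loose has moved and the arm is clear. I'll check key 2's rise by comparing it with the first side view.

Run:
```python
from h import *
a=cv2.imread("pics/side0.png");b=get_image("side")
c=cam("side")
for y in(75,25,-25,-75):
    u=proj(c,st([523.4,-90,.232],[[0,y,50]]))[0].round().astype(int)
    A,B=[i[u[1]-14:u[1]+15,u[0]-14:u[0]+15].astype(int) for i in(a,b)]
    print(y,u,np.abs(A-B).mean(),np.abs(A-B).max())
z=[cv2.resize(i[170:235,215:260],None,fx=8,fy=8,interpolation=cv2.INTER_CUBIC) for i in(a,b)]
cv2.imwrite("pics/cmp.png",np.hstack(z))
```

```text
75 [239 188] 4.581847007530717 73
25 [228 206] 7.552516845025763 73
-25 [217 225] 4.399128022195798 54
-75 [206 244] 3.6187078874355927 12
```

View pics/cmp.png

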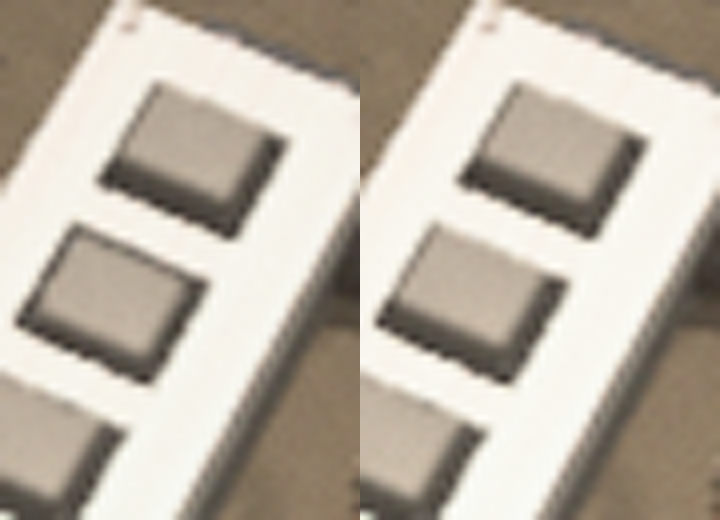

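Key 2 was down on the left (before) and now stands up like key 1 on the right (after). I'm handing the job in.

```bash
python3 -c "
from workcell import ctrl
print(ctrl.close_job(), ctrl.get_obs()['t'])"
```

```text
the job is handed in; nothing more can be done
the job is handed in; nothing more can be done
```

I tapped all four keys from left to right, released the latched one, and handed the job in with all four keys standing up. The hand-in gives no verdict.

- **Taps:** With the fingers shut, I felt about 1.9 N on key 1, 3.4 N on key 2, 2.7 N on key 3 and 2.5 N on key 4. Force readings were noisy (roughly 0.6 N). Key 2 only answered at about 48 mm, so it was the latched one; the others answered near 53 mm. The wrist pictures I took along the way showed it still down after its tap.
- **Release:** I then pressed key 2 to its stop, reading 42.2 mm and 15 N, and let it go.
- **Last checks:** Before and after side views show key 2 risen to match key 1. The top and side views show no visible shift in the loose things. The arm was clear of everything at about 18 s.
- **Disagreement:** The wrist camera's scale came out about 7–8% off its calibration, and the position fits from the different cameras differed by up to 6 mm. I checked the fingertips over the keys in the wrist pictures.

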